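Lock the drain basket's support leg into its sleeve

TASK

The drain basket's support leg has been left half inserted. Squeeze its two orange spring buttons flush, slide the leg so that they pass under the mouth of the blue sleeve, then push it on gently (sleeve and collar stand no more than 25 N from leg or gripper) until both buttons pop out through the sleeve's side holes. Leave the leg's foot standing on the worktop, let go, and leave everything else where it is.

Things in the scene. Friction and masses are not known exactly. Their poses are not given: they have to be found in the camera images.
- sleeve_mouth (a point): Centre of the open mouth of the sleeve on the end of the fixed grey drain basket (260 x 200 x 93 mm), 65.8 mm up. Frame: y level out of the mouth, away from the basket; z up; x across. Blue sleeve 27.6 mm square outside, 21.6 mm inside, wall 3 mm, ending in a black collar 22 mm long, 29.6 mm outside. One hole (15 mm along y, 12 mm high) in each side wall (+x, -x), centred 32 to 48 mm inside the mouth: it differs.
- leg_buttons (a point): Point on the leg's tube axis midway between its two orange buttons, 65 mm above the worktop. Frame: y along the tube to the elbow, z up. At the start 12 to 35 mm outside the mouth. One button on each side (+x, -x), 12 mm long (y), 9 mm high, 6 mm proud of the 20 mm square tube (32 mm over both). Out, their square flanks stop at the mouth; flush, they pass under the wall with about 0.8 mm to spare.
- leg_grip (a point): Point on the axis of the leg's bare 20 mm square aluminium tube, 85 mm from the buttons towards the elbow, 65 mm above the worktop; frame as leg_buttons. The leg is loose, about 240 g; its inner end lies in the sleeve, 70 mm past the buttons.
- leg_elbow (a point): Axis of the tube at its outer elbow, 130 mm from the buttons, 65 mm up; frame as leg_buttons. The tube ends 10 mm beyond. A 20 mm post goes down from here to a 44 mm square rubber foot that stands and slides on the worktop.
- button_a (a joint): Travel of the +x button (m): 0 fully out, 0.006 flush, about 0.005 when held in by the sleeve wall. Spring: about 1.2 N to start, 3 N flush. It moves straight in, so pressing only the half away from the mouth takes all of it flush and leaves the other half free to enter the sleeve.
- button_b (a joint): Travel of the -x button, likewise. Once some millimetres of a button are under the sleeve wall, the wall keeps it in and it rubs lightly as the leg is pushed on (4 to 8 N in all). Over the holes both buttons spring out and lock, with about 1.5 mm play along y either way; pushing on then meets a firm stop.
- steel_cup: Steel cup 64 mm across and 60 mm tall standing in the basket; origin at the centre of its underside. Leave alone.
- jar_lid: Black round lid 60 mm across, 14 mm thick, lying in the basket; origin at the centre of its underside. Leave alone.
- sponge: White block sponge 70 x 45 x 28 mm lying beside the leg; origin at the centre of its underside. Leave alone.
- tape_roll: Orange roll 56 mm across, 22 mm tall, lying on the other side of the leg; origin at the centre of its underside. Leave alone.
- clamp: Steel forceps-like clamp about 125 mm long, 10 mm thick, lying flat; origin at the centre of its underside. Leave alone.
- soap_bottle: Green conical soap bottle 72 mm across, 130 mm tall; origin at the centre of its underside. Leave alone.
- spray_can: Aluminium spray can with a blue cap, 54 mm across, 170 mm tall; origin at the centre of its underside. Leave alone.
- tool_bowl: Steel bowl 110 mm across, 45 mm tall; origin at the centre of its underside. Leave alone.

How it is judged (in metres and radians):
On the way:
1. both buttons are pressed in and wholly under the sleeve wall (value of joint each of button_a, button_b above 0.003 m and y of leg_buttons in the frame of sleeve_mouth below -0.006 m), for 0.05 s.
At the end, for the whole second after the job is handed in: Both buttons stand out through the sleeve's side holes (each sprung out to within 2 mm of full travel, the button point over 20 mm inside the mouth), and the leg stands upright on its foot (tilt under 0.08 rad, tube not lifted by more than 6 mm) (y of leg_buttons in the frame of sleeve_mouth below -0.02 m and value of joint each of button_a, button_b below 0.002 m and angle between leg_grip's own z axis and vertical below 0.08 rad and height (world z) of leg_grip below 0.071 m); the robot touches nothing.
It fails at once if the sleeve or its collar is pressed by the leg or the fingers with more than 28 N (contact force between any of leg, the fingers and basket above 28 N or contact force between any of leg, the fingers and collar above 28 N).
It fails at once if a bystander is moved by more than 25 mm (distance of any of steel_cup, jar_lid, sponge, tape_roll, clamp, soap_bottle, spray_can, tool_bowl from where it was at the start of the episode above 0.025 m).
It also fails if it takes over 51 s, if anything falls off the work surface, if the arm or the gripper's body presses on something with over 40 N, if the wrist force passes 120 N, or if a joint passes its speed limit or range.

ROBOT

A 6-joint arm with a two-finger parallel gripper is mounted at the origin on the work surface. World frame = base frame: x ahead of the robot, y to its left, z up, the work surface at z = 0. Lengths are in m, angles in degrees, forces in N, time in s.
With the tool pointing down it reaches from about 0.325 to 0.775 m from the base axis. Payload 5.5 kg.
Tool frame: the origin (TCP) lies midway between the tips of the shut fingers; the grasp point (between the pads) lies 19 mm behind it; z points along the fingers, y is the line along which they close (so a half turn about z gives the same grasp; the last joint's range is limited). The gripper opens to 88 mm and grips with 3 to 60 N. Pads are 20 mm wide; open, the fingers measure 115 mm over their backs; the gripper's body (75 mm by 178 mm) begins 61 mm behind the grasp point.
Start: joints at [69.059, 5.22, 70.514, -0, 104.267, -3.249], TCP at [0.182, 0.572, 0.223] pointing down, gripper open.
Joint ranges: [-164.24, 164.24], [-49.07, 125.15], [9.68, 141.18], [-86.29, 266.29], [3.28, 154.24], [-151.56, 151.56]. Speed limits (degrees/s): [147.25, 147.25, 172.46, 180, 180, 180].

INTERFACE

Orientations are given as [roll, pitch, yaw] about the fixed x, y, z axes, in that order (R = Rz(yaw) Ry(pitch) Rx(roll)).
In Python, from workcell import read_state, get_image, camera_info, sign_off gives the robot as it stands.
- The arm moves only by the tool send_rows, never from a script. Its argument "rows" is a list that holds one entry, the list of rows, each a list of 7 numbers: the shift along the world's x, y, z each as a share of 0.75 m, from -1 to 1, then the turn, a rotation vector about the world's x, y, z each as a share of 1.5 rad, from -1 to 1, then the opening, from 0 (shut) to 1 (fully open). A call has 1 to 20 rows; each row shifts and turns the commanded pose from where the row before left it; what a row does not reach is not made up. A row lasts 1/8 s, in which the tool goes at most 62.5 mm and 10.7 degrees, less where a joint would pass 70% of its speed; a pose out of reach is approached as far as the arm can. A call with a number of a shift or a turn outside -1 to 1 is refused whole. A call with a gripper value outside its range is refused whole. The fingers move at their own pace and stop on an object; the grip force is fixed at half the most. Time passes only in rows, so rows that do not move let the fingers close. It gives the time, the measured TCP pose, the force, the opening and the grip force at its end, in the units of the state.
- read_state(): the state, without advancing time (a new reading comes with each control period).
- get_image(name): name is "scene" or "side" or "wrist"; returns the picture (480x640x3 uint8, red, green, blue); there is no depth.
- camera_info(name): a dict with "K" (3x3 intrinsics, pixels), "pose" (4x4, takes a point from camera to world coordinates). Camera axes: x right, y down, z forward; pixel columns grow to the right and rows downward; lengths in m; the calibration is good to about 2 mm. The wrist camera is an equidistant fisheye: a pixel r from the principal point sees the ray r / f radians off the axis. A picture is of the moment at which its call begins: read the wrist's pose just before it. camera_info takes no time and is no camera call; for the wrist camera it gives the pose at the moment of the call.
- sign_off(): hands the job in; it is judged then, once.
The state is a dict: "time": time; "joints": joint angles; "dq": joint speeds; "joint_efforts": joint torques, N m; "eef_pos": TCP position; "ee_rot": TCP orientation; "wrist_force": force on the tool from outside, world axes, zero at the start; "wrist_torque": the same for the moment, N m; "grip_width": finger opening in m; "gripper_force": force on a finger pad.
Only numpy, scipy, OpenCV 4.12 (cv2) and the standard library are available. Lean on these libraries where they do the work, as an engineer would, in place of code of your own. Each camera call takes 0.05 s, during which the arm holds its last target. There are 200 camera calls.

## Working session

There is one attempt and no reset: what is moved stays moved. The work goes in short steps, Python scripts to look and compute and a tool call to move; the robot and the scene stay as the last step left them, time stands still between calls to the robot, and variables do not carry over. Pictures are saved under pics/ and viewed, at most 13 in all, crops included, and the job is handed in when it is done.

Besides the shell and the picture viewer there is one more tool, called after "Emit:" as a command line: name --argument value ..., lists and objects as JSON in quotes. send_rows: Moves the arm, as the interface text tells. Shift numbers are shares of 0.75 m and turn numbers shares of 1.5 rad, none past 1 either way. Its arguments: {"type":"object","properties":{"rows":{"type":"array"}},"required":["rows"]}

```bash
mkdir -p pics; python3 - <<'E'
from workcell import *
import cv2,numpy as np
for n in ["scene","side"]:
    i=camera_info(n);print(n,np.round(i["K"],1).tolist(),np.round(i["pose"],4).tolist())
    cv2.imwrite(f"pics/{n}0.png",get_image(n)[:,:,::-1])
print(read_state())
E
```

```text
scene [[573.9, 0.0, 315.5], [0.0, 573.9, 242.8], [0.0, 0.0, 1.0]] [[0.8517, 0.3971, -0.3419, 1.017], [0.5238, -0.6249, 0.5789, -0.737], [0.0162, -0.6722, -0.7402, 1.1131], [0.0, 0.0, 0.0, 1.0]]
side [[580.9, 0.0, 328.3], [0.0, 580.9, 236.1], [0.0, 0.0, 1.0]] [[0.7416, -0.4487, 0.4987, -0.0572], [-0.6705, -0.5168, 0.5322, -0.59], [0.019, -0.7291, -0.6842, 0.8983], [0.0, 0.0, 0.0, 1.0]]
{'time': 0.1, 'joints': array([ 6.90591990e+01,  5.25881877e+00,  7.05748034e+01,  1.06361173e-03,
        1.04266725e+02, -3.24675459e+00]), 'dq': array([-0.07030502, -0.0114816 , -0.19435916, -0.03176332, -0.06955041,
        0.03695937]), 'joint_efforts': array([ 3.95751253e-03, -4.47855484e+01, -4.07568920e+01,  7.00242841e-02,
        2.83568428e-02, -7.38237759e-05]), 'eef_pos': array([0.18224193, 0.57137481, 0.22162144]), 'ee_rot': array([-1.79899872e+02, -6.71288830e-03,  1.62306209e+02]), 'wrist_force': array([ 0.23305624, -0.7244769 , -1.02492738]), 'wrist_torque': array([-0.02651765,  0.02871135,  0.01615173]), 'gripper_force': 0.0, 'grip_width': 0.08766214907523225}
```

View pics/scene0.png

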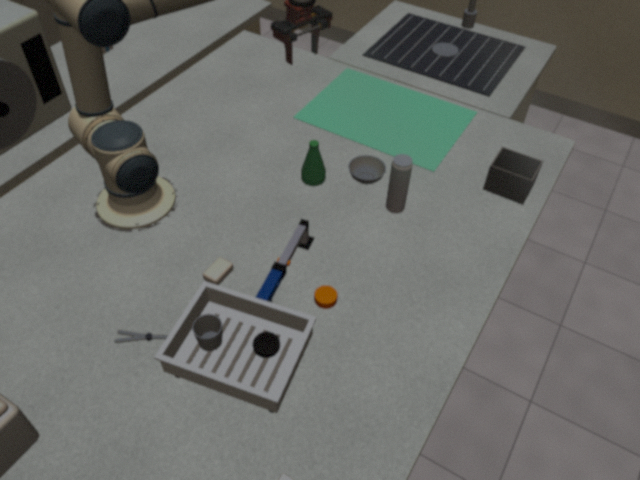

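View pics/side0.png

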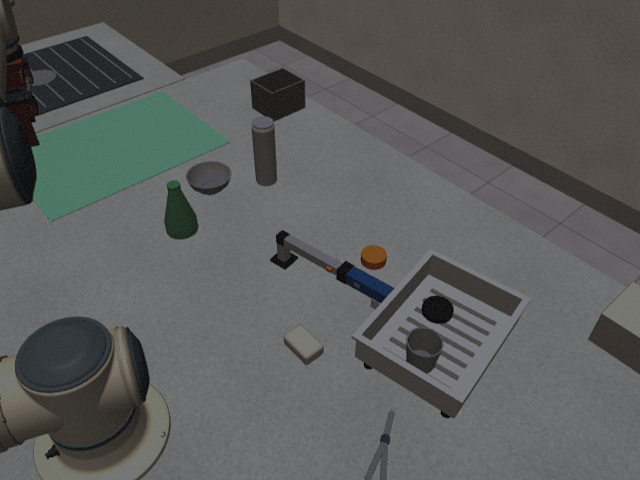

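The scene view shows the collar at about (280,268) and the elbow at about (304,225). In the side view the collar is at about (346,272) and the elbow at about (283,238). I'll enlarge both.

```bash
python3 - <<'E'
import cv2,numpy as np
a=cv2.imread("pics/scene0.png")[210:310,240:340]; b=cv2.imread("pics/side0.png")[220:320,260:400]
f=lambda i:cv2.resize(i,None,fx=5.7,fy=5.7,interpolation=cv2.INTER_CUBIC)
cv2.imwrite("pics/c1.png",f(a));cv2.imwrite("pics/c2.png",f(b))
E
```

```text
(no output)
```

View pics/c1.png

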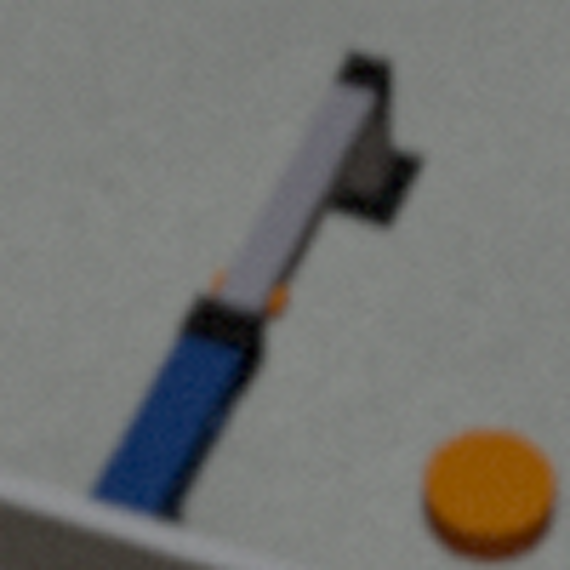

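View pics/c2.png

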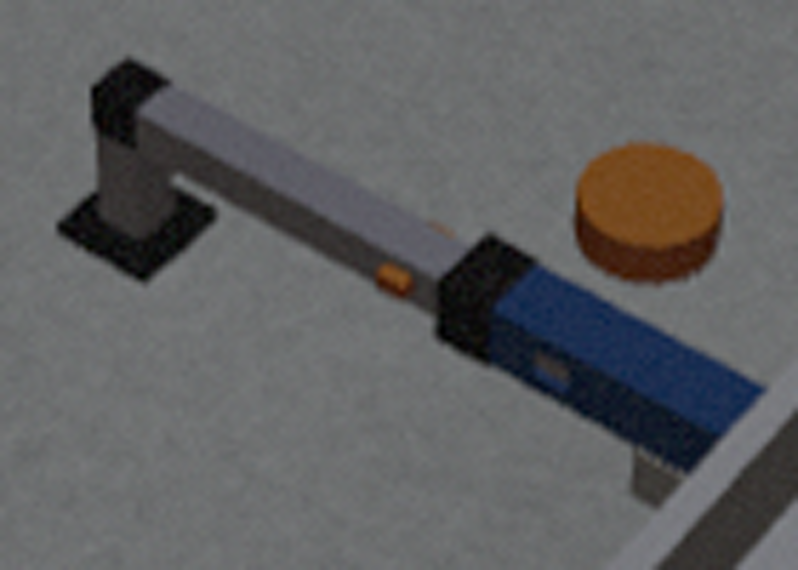

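```bash
cat > h.py <<'E'
from workcell import *
import cv2,numpy as np
def ray(n,u,v):
    i=camera_info(n);K=np.array(i["K"]);T=np.array(i["pose"])
    x=(u-K[0,2])/K[0,0];y=(v-K[1,2])/K[1,1]
    if n=="wrist":
        r=np.hypot(x,y);d=np.array([x/r*np.sin(r),y/r*np.sin(r),np.cos(r)]) if r>1e-9 else np.array([0,0,1.])
    else: d=np.array([x,y,1.])
    return T[:3,3],T[:3,:3]@d
def atz(n,u,v,z):
    c,d=ray(n,u,v);return c+d*(z-c[2])/d[2]
def proj(n,P):
    i=camera_info(n);K=np.array(i["K"]);T=np.array(i["pose"])
    p=T[:3,:3].T@(np.array(P)-T[:3,3])
    if n=="wrist":
        t=np.arctan2(np.hypot(p[0],p[1]),p[2]);r=np.hypot(p[0],p[1]);q=p[:2]/r*t
    else: q=p[:2]/p[2]
    return q*[K[0,0],K[1,1]]+K[:2,2]
def snap(n,f):
    cv2.imwrite("pics/"+f,get_image(n)[:,:,::-1])
E
python3 - <<'E'
from h import *
s=lambda u,v,z:np.round(atz("side",260+u/5.7,220+v/5.7,z)[:2],4)
c=lambda u,v,z:np.round(atz("scene",240+u/5.7,210+v/5.7,z)[:2],4)
print("end",s(110,75,.076),c(370,56,.076)); print("mouth",s(465,260,.0806),c(235,308,.0806))
print("endcorners",s(92,92,.076),s(128,57,.076));print("mouthcorn",s(440,285,.0806),s(490,235,.0806))
print("sponge",s(110/1,0,0)*0, atz("side",303,344,.014),"tape",atz("side",373,258,.015))
i=camera_info("wrist");print(np.round(i["K"],1).tolist(),np.round(i["pose"],4).tolist())
E
```

```text
end [0.4714 0.123 ] [0.474  0.1267]
mouth [ 0.502  -0.0334] [ 0.5073 -0.0301]
endcorners [0.4608 0.1202] [0.4824 0.1262]
mouthcorn [ 0.4875 -0.0364] [ 0.5166 -0.0303]
sponge [0. 0.] [ 0.35571833 -0.08834823  0.014     ] tape [ 0.61300991 -0.01647934  0.015     ]
[[371.6, 0.0, 316.9], [0.0, 371.6, 246.3], [0.0, 0.0, 1.0]] [[0.303, 0.9235, 0.2354, 0.1189], [0.953, -0.2933, -0.0762, 0.5917], [-0.0013, 0.2474, -0.9689, 0.3838], [0.0, 0.0, 0.0, 1.0]]
```

Emit:
send_rows --rows '[[[0.0293, -0.0515, 0, 0, 0, -0.0505, 1], [0.0293, -0.0515, 0, 0, 0, -0.0505, 1], [0.0293, -0.0515, 0, 0, 0, -0.0505, 1], [0.0293, -0.0515, 0, 0, 0, -0.0505, 1], [0.0293, -0.0515, 0, 0, 0, -0.0505, 1], [0.0293, -0.0515, 0, 0, 0, -0.0505, 1], [0.0293, -0.0515, 0, 0, 0, -0.0505, 1], [0.0293, -0.0515, 0, 0, 0, -0.0505, 1], [0.0293, -0.0515, 0, 0, 0, -0.0505, 1], [0.0293, -0.0515, 0, 0, 0, -0.0505, 1], [0.0293, -0.0515, 0, 0, 0, -0.0505, 1], [0.0293, -0.0515, 0, 0, 0, -0.0505, 1], [0.0293, -0.0515, 0, 0, 0, -0.0505, 1], [0.0293, -0.0515, 0, 0, 0, -0.0505, 1], [0, 0, 0, 0, 0, 0, 1], [0, 0, 0, 0, 0, 0, 1]]]'

```text
time: 2.1
eef_pos: [0.4897, 0.0313, 0.2223]
ee_rot: [-180.0, -0.0, 101.6]
wrist_force: [-0.3, 0.5, -0.1]
grip_width: 0.0877
gripper_force: 0.0
```

```bash
python3 - <<'E'
from h import *
s=read_state();print(s["time"],s["eef_pos"],s["ee_rot"],s["wrist_force"])
for p in [(.473,.125,.076),(.505,-.032,.0806)]: print(proj("wrist",p))
snap("wrist","w1.png")
E
```

```text
2.1 [0.48967308 0.03125438 0.222275  ] [-1.79951528e+02 -4.09923023e-02  1.01572756e+02] [-0.25663374  0.5293381  -0.11907386]
[319.40956091 119.51589708]
[318.88375558 305.77319939]
```

View pics/w1.png

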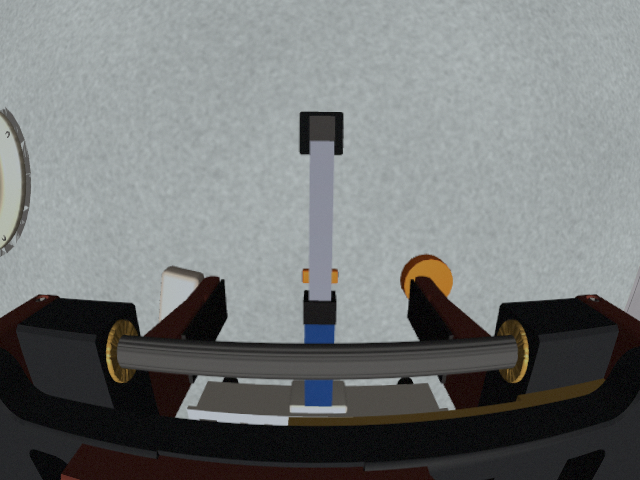

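```bash
python3 - <<'E'
from h import *
im=cv2.imread("pics/w1.png")
b=cv2.resize(im[255:345,275:375],None,fx=6.5,fy=6.5,interpolation=cv2.INTER_CUBIC);cv2.imwrite("pics/w1c.png",b)
g=im.astype(float)
G=cv2.GaussianBlur(im,(0,0),1.0).astype(float)
def edges(r,lo,hi,ch):
    p=G[r-1:r+2,lo:hi,ch].mean(0);d=np.gradient(p);
    def sub(i):
        a,b_,c=[abs(d[i+k]) for k in(-1,0,1)];return lo+i+0.5*(a-c)/(a-2*b_+c)
    m=len(p)//2;l=np.argmax(abs(d[1:m]))+1;h=np.argmax(abs(d[m:-1]))+m
    return sub(l),sub(h)
for r in list(range(160,262,12)): # tube red channel
    l,h=edges(r,300,342,2);P=[atz("wrist",u,r,.075) for u in(l,h)]
    print(r,round(l,1),round(h,1),np.round((P[0]+P[1])[:2]/2,4),round(np.linalg.norm(P[1]-P[0])*1e3,1))
for r in range(330,372,8):
    l,h=edges(r,292,346,0);P=[atz("wrist",u,r,.0796) for u in(l,h)]
    print("s",r,round(l,1),round(h,1),np.round((P[0]+P[1])[:2]/2,4),round(np.linalg.norm(P[1]-P[0])*1e3,1))
E
```

```text
160 309.3 333.5 [0.4814 0.0927] 20.0
172 309.2 333.2 [0.4833 0.0829] 20.0
184 309.0 333.0 [0.4852 0.073 ] 19.9
196 308.9 332.9 [0.4871 0.0631] 20.0
208 308.9 332.5 [0.4891 0.0531] 19.9
220 308.8 332.5 [0.4911 0.0431] 20.0
232 308.8 332.0 [0.493  0.0328] 19.8
244 308.7 331.9 [0.4951 0.0225] 19.9
256 308.2 331.9 [0.4971 0.012 ] 20.5
s 330 304.0 334.1 [ 0.5103 -0.056 ] 27.5
s 338 304.0 333.9 [ 0.5119 -0.0642] 27.6
s 346 313.3 335.5 [ 0.5187 -0.0716] 20.7
s 354 305.5 339.2 [ 0.5187 -0.0806] 31.9
s 362 inf 322.5 [nan nan] nan
s 370 303.5 330.2 [ 0.5173 -0.0996] 25.7<stdin>:9: RuntimeWarning: divide by zero encountered in scalar divide
h.py:7: RuntimeWarning: invalid value encountered in scalar divide
  r=np.hypot(x,y);d=np.array([x/r*np.sin(r),y/r*np.sin(r),np.cos(r)]) if r>1e-9 else np.array([0,0,1.])
h.py:7: RuntimeWarning: invalid value encountered in sin
  r=np.hypot(x,y);d=np.array([x/r*np.sin(r),y/r*np.sin(r),np.cos(r)]) if r>1e-9 else np.array([0,0,1.])
h.py:7: RuntimeWarning: invalid value encountered in cos
  r=np.hypot(x,y);d=np.array([x/r*np.sin(r),y/r*np.sin(r),np.cos(r)]) if r>1e-9 else np.array([0,0,1.])
```

View pics/w1c.png

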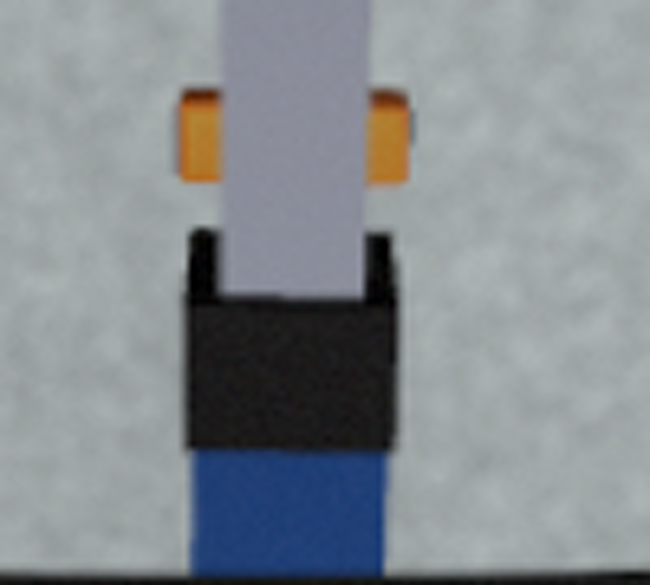

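```bash
python3 - <<'E'
from h import *
d=np.array([-.0137,.0702,0]);d/=np.linalg.norm(d);x=np.array([d[1],-d[0],0])
o=np.array([.4951,.0225,0])
for n,u,v,z in [("mouth",319.9,300.8,.0806),("mouthlow",319.9,290.7,.051),("b in R",334.5,283.2,.0695),("b in L",306,283.2,.0695),("b out R",334.5,270,.0695),("b out L",306,270,.0695),("R edge",338,276,.0695),("L edge",302.7,276,.0695),("collL",303.8,310,.0806),("collR",336,310,.0806)]:
    P=atz("wrist",u,v,z);print(n,np.round(P,4),"along",round((P-o)@d*1e3,1),"across",round((P-o)@x*1e3,1))
print(o[:2]+0,d,np.degrees(np.arctan2(d[1],d[0])))
E
```

```text
mouth [ 0.505  -0.0268  0.0806] along -50.3 across 0.3
mouthlow [ 0.5056 -0.0285  0.051 ] along -52.1 across 0.5
b in R [ 0.5154 -0.0119  0.0695] along -37.6 across 13.3
b in L [ 0.4902 -0.017   0.0695] along -37.9 across -12.3
b out R [5.127e-01 4.000e-04 6.950e-02] along -25.1 across 13.0
b out L [ 0.4878 -0.0047  0.0695] along -25.3 across -12.4
R edge [ 0.517  -0.0045  0.0695] along -30.7 across 16.3
L edge [ 0.486  -0.0109  0.0695] along -31.0 across -15.3
collL [ 0.4928 -0.0385  0.0806] along -59.4 across -14.0
collR [ 0.5209 -0.0327  0.0806] along -59.1 across 14.8
[0.4951 0.0225] [-0.19154321  0.98148418  0.        ] 101.04285783811514
```

The wrist view shows the tube centred near column 320, with the buttons over rows 270–283 and the mouth edge at row 301. The measured widths of 20.0 and 27.6 mm match the given sizes. The buttons are about 19.5 mm outside the mouth and the axis yaw is 101.05°. Next I descend to just outside the button centres.

Emit:
send_rows --rows '[[[0.0016, -0.0048, -0.03, 0, 0, -0.0064, 1], [0.0016, -0.0048, -0.03, 0, 0, 0, 0.7], [0.0016, -0.0048, -0.03, 0, 0, 0, 0.6], [0.0016, -0.0048, -0.03, 0, 0, 0, 0.5], [0.0016, -0.0048, -0.03, 0, 0, 0, 0.5], [0.0016, -0.0048, -0.03, 0, 0, 0, 0.5], [0.0016, -0.0048, -0.03, 0, 0, 0, 0.5], [0.0016, -0.0048, -0.025, 0, 0, 0, 0.5], [0, 0, 0, 0, 0, 0, 0.45], [0, 0, 0, 0, 0, 0, 0.45]]]'

```text
time: 3.4
eef_pos: [0.5, 0.0024, 0.0473]
ee_rot: [179.9, 0.0, 101.0]
wrist_force: [-0.3, -0.2, 0.1]
grip_width: 0.0395
gripper_force: 0.0
```

```bash
python3 - <<'E'
from h import *
s=read_state();print(s["time"],s["eef_pos"],s["ee_rot"],s["wrist_force"],s["grip_width"])
snap("wrist","w2.png")
im=cv2.imread("pics/w2.png")
print(np.round(proj("wrist",s["eef_pos"]),1))
cv2.imwrite("pics/w2c.png",cv2.resize(im[230:400,210:430],None,fx=3.5,fy=3.5,interpolation=cv2.INTER_CUBIC))
E
```

```text
3.4 [0.50002003 0.00244243 0.04732804] [1.79928296e+02 1.06501799e-02 1.01028305e+02] [-0.25057037 -0.23104264  0.07587176] 0.0394892869033507
[315.4 298. ]
```

View pics/w2c.png

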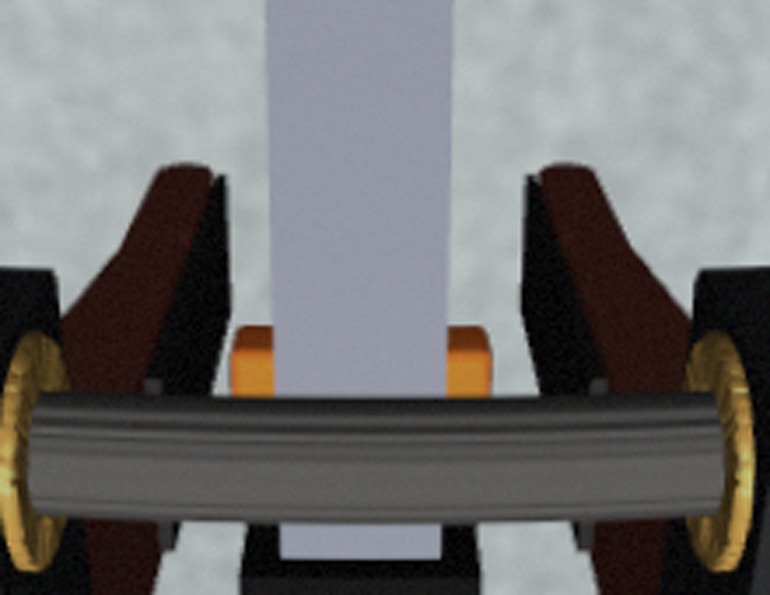

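```bash
python3 - <<'E'
from h import *
s=read_state();c=np.array(s["eef_pos"]);d=np.array([-.1915,.9815,0]);x=np.array([.9815,.1915,0])
for z in(.0,.005,.019,.03):
  print(z,[np.round((proj("wrist",c+d*.010+sg*x*.01975+[0,0,z])-[210,230])*3.5) for sg in(-1,1)])
for a in(-25.1,-37.4): # button top edges, earlier along
  P=np.array([.4951,.0225,.0695])+d*a/1e3
  print(a,[np.round((proj("wrist",P+sg*x*.013)-[210,230])*3.5) for sg in(-1,1)])
u=lambda a,b:(210+a/3.5,230+b/3.5)
for sg in((253,350),(468,350)):
  P=atz("wrist",*u(*sg),.0695);print(P,(P-[.4951,.0225,.0695])@d,(P-c)@d,(P-c)@x)
E
```

```text
0.0 [array([221., 169.]), array([519., 169.])]
0.005 [array([217., 182.]), array([524., 182.])]
0.019 [array([204., 222.]), array([537., 222.])]
0.03 [array([192., 258.]), array([549., 258.])]
-25.1 [array([253., 341.]), array([469., 341.])]
-37.4 [array([256., 429.]), array([466., 429.])]
[ 0.48739353 -0.00579881  0.0695    ] -0.026299492176417104 -0.005551739827681092 -0.01415422486474054
[ 0.51282761 -0.000813    0.0695    ] -0.026276550367525346 -0.005528798018789332 0.011764113592865388
```

Emit:
send_rows --rows '[[[-0.0023, -0.0004, -0.0015, 0, 0, 0, 0.45], [0, 0, 0, 0, 0, 0, 0.42], [0, 0, 0, 0, 0, 0, 0.42], [0, 0, 0, 0, 0, 0, 0.39], [0, 0, 0, 0, 0, 0, 0.39]]]'

```text
time: 4.08
eef_pos: [0.4979, 0.0018, 0.0452]
ee_rot: [-180.0, -0.0, 101.0]
wrist_force: [-0.0, -0.9, -0.2]
grip_width: 0.0341
gripper_force: 0.0
```

Emit:
send_rows --rows '[[[-0.0004, 0.002, 0, 0, 0, 0, 0.375], [0, 0, 0, 0, 0, 0, 0.375], [0, 0, 0, 0, 0, 0, 0.35], [0, 0, 0, 0, 0, 0, 0.35]]]'

```text
time: 4.58
eef_pos: [0.4976, 0.0033, 0.0452]
ee_rot: [-180.0, -0.0, 101.0]
wrist_force: [-0.2, 0.3, 0.4]
grip_width: 0.0309
gripper_force: 1.4
```

Emit:
send_rows --rows '[[[0, 0, 0, 0, 0, 0, 0.31], [0, 0, 0, 0, 0, 0, 0.31], [0, 0, 0, 0, 0, 0, 0.27], [0, 0, 0, 0, 0, 0, 0.27], [0, 0, 0, 0, 0, 0, 0.25], [0, 0, 0, 0, 0, 0, 0.25]]]'

```text
time: 5.32
eef_pos: [0.4976, 0.0033, 0.0452]
ee_rot: [-180.0, -0.0, 101.0]
wrist_force: [0.5, 1.0, 0.2]
grip_width: 0.0218
gripper_force: 2.7
```

Emit:
send_rows --rows '[[[0, 0, 0, 0, 0, 0, 0.235], [0, 0, 0, 0, 0, 0, 0.235], [0, 0, 0, 0, 0, 0, 0.22], [0, 0, 0, 0, 0, 0, 0.22]]]'

```text
time: 5.82
eef_pos: [0.4976, 0.0033, 0.0452]
ee_rot: [180.0, 0.0, 101.0]
wrist_force: [0.3, 1.1, -1.1]
grip_width: 0.0198
gripper_force: 23.6
```

Emit:
send_rows --rows '[[[0.0005, -0.0026, 0, 0, 0, 0, 0.2], [0.0005, -0.0026, 0, 0, 0, 0, 0.2], [0.0005, -0.0026, 0, 0, 0, 0, 0.2], [0.0005, -0.0026, 0, 0, 0, 0, 0.2], [0.0005, -0.0026, 0, 0, 0, 0, 0.2], [0, 0, 0, 0, 0, 0, 0.2]]]'

```text
time: 6.58
eef_pos: [0.4995, -0.0069, 0.0452]
ee_rot: [-180.0, 0.0, 101.0]
wrist_force: [-0.6, -0.3, -0.6]
grip_width: 0.0201
gripper_force: 30.0
```

Emit:
send_rows --rows '[[[0.0003, -0.0013, 0, 0, 0, 0, 0.2], [0.0003, -0.0013, 0, 0, 0, 0, 0.2], [0.0003, -0.0013, 0, 0, 0, 0, 0.2], [0, 0, 0, 0, 0, 0, 0.2]]]'

```text
time: 7.08
eef_pos: [0.5002, -0.0095, 0.0453]
ee_rot: [-180.0, 0.0, 101.0]
wrist_force: [0.2, -0.0, 0.7]
grip_width: 0.0199
gripper_force: 30.0
```

Emit:
send_rows --rows '[[[0.0003, -0.0013, 0, 0, 0, 0, 0.2], [0.0003, -0.0013, 0, 0, 0, 0, 0.2], [0, 0, 0, 0, 0, 0, 0.2]]]'

```text
time: 7.45
eef_pos: [0.5006, -0.0115, 0.0453]
ee_rot: [180.0, 0.0, 101.0]
wrist_force: [-0.1, 0.8, 0.6]
grip_width: 0.0198
gripper_force: 30.0
```

Emit:
send_rows --rows '[[[0.0003, -0.0013, 0, 0, 0, 0, 0.2], [0.0003, -0.0013, 0, 0, 0, 0, 0.2], [0, 0, 0, 0, 0, 0, 0.2]]]'

```text
time: 7.82
eef_pos: [0.5011, -0.0134, 0.0452]
ee_rot: [-180.0, 0.0, 101.0]
wrist_force: [-0.6, 0.3, -0.7]
grip_width: 0.0199
gripper_force: 30.0
```

```bash
python3 - <<'E'
from h import *
s=read_state();print(s["time"],s["eef_pos"],s["wrist_force"])
snap("side","s2.png");snap("wrist","w3.png")
a=cv2.imread("pics/s2.png")[225:315,290:390];b=cv2.imread("pics/w3.png")[230:400,230:400]
cv2.imwrite("pics/m3.png",np.hstack([cv2.resize(a,(440,396),interpolation=cv2.INTER_CUBIC),cv2.resize(b,(396,396)) [:,30:390]]))
E
```

```text
7.825 [ 0.50106203 -0.01344318  0.04524459] [-0.64534768  0.32639384 -0.70244691]
```

View pics/m3.png

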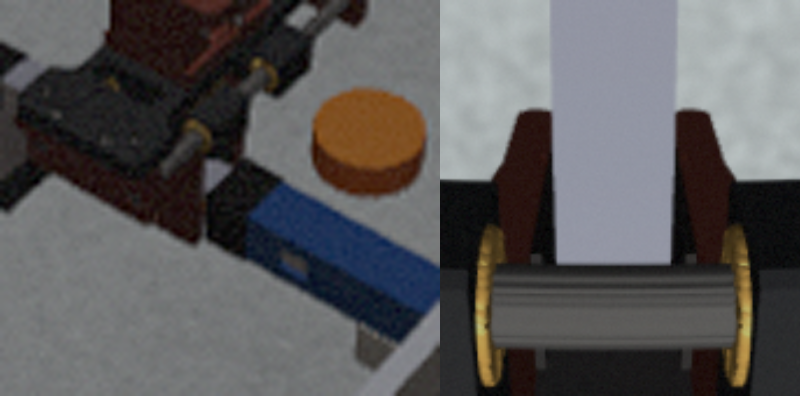

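Emit:
send_rows --rows '[[[0.0002, -0.0008, 0, 0, 0, 0, 0.2], [0.0001, -0.0008, 0, 0, 0, 0, 0.2], [0, 0, 0, 0, 0, 0, 0.2]]]'

```text
time: 8.3
eef_pos: [0.5013, -0.0145, 0.0453]
ee_rot: [180.0, 0.0, 101.0]
wrist_force: [0.2, 0.3, -0.3]
grip_width: 0.0203
gripper_force: 30.0
```

Emit:
send_rows --rows '[[[0.0002, -0.0008, 0, 0, 0, 0, 0.2], [0, 0, 0, 0, 0, 0, 0.2]]]'

```text
time: 8.55
eef_pos: [0.5014, -0.0151, 0.0452]
ee_rot: [-180.0, 0.0, 101.0]
wrist_force: [-0.5, 1.1, -1.0]
grip_width: 0.02
gripper_force: 30.0
```

Emit:
send_rows --rows '[[[0.0001, -0.0006, 0, 0, 0, 0, 0.2], [0, 0, 0, 0, 0, 0, 0.2]]]'

```text
time: 8.8
eef_pos: [0.5015, -0.0156, 0.0452]
ee_rot: [-180.0, 0.0, 101.0]
wrist_force: [-0.1, 0.6, -0.3]
grip_width: 0.0198
gripper_force: 30.0
```

Emit:
send_rows --rows '[[[0.0001, -0.0006, 0, 0, 0, 0, 0.2], [0, 0, 0, 0, 0, 0, 0.2]]]'

```text
time: 9.05
eef_pos: [0.5016, -0.016, 0.0452]
ee_rot: [-180.0, 0.0, 101.0]
wrist_force: [-1.3, 1.6, -1.3]
grip_width: 0.0199
gripper_force: 30.0
```

Emit:
send_rows --rows '[[[0.0001, -0.0006, 0, 0, 0, 0, 0.2], [0, 0, 0, 0, 0, 0, 0.2]]]'

```text
time: 9.3
eef_pos: [0.5017, -0.0165, 0.0452]
ee_rot: [180.0, 0.0, 101.0]
wrist_force: [0.6, -0.3, -0.1]
grip_width: 0.0194
gripper_force: 30.0
```

Emit:
send_rows --rows '[[[0, 0, 0, 0, 0, 0, 0.24], [0, 0, 0, 0, 0, 0, 0.24], [0, 0, 0, 0, 0, 0, 0.25]]]'

```text
time: 9.68
eef_pos: [0.5018, -0.0166, 0.0454]
ee_rot: [180.0, 0.0, 101.0]
wrist_force: [-0.1, 0.4, -0.3]
grip_width: 0.0218
gripper_force: 0.0
```

Emit:
send_rows --rows '[[[0, 0, 0, 0, 0, 0, 0.27], [0, 0, 0, 0, 0, 0, 0.27], [0, 0, 0, 0, 0, 0, 0.27]]]'

```text
time: 10.05
eef_pos: [0.5017, -0.0165, 0.0453]
ee_rot: [180.0, 0.0, 101.0]
wrist_force: [0.8, 0.1, -0.8]
grip_width: 0.0235
gripper_force: 0.0
```

Emit:
send_rows --rows '[[[0, 0, 0, 0, 0, 0, 0.36], [0, 0, 0, 0, 0, 0, 0.4], [-0.0022, 0.0111, 0, 0, 0, 0, 0.4], [-0.0022, 0.0111, 0, 0, 0, 0, 0.4], [-0.0022, 0.0111, 0, 0, 0, 0, 0.4], [-0.0022, 0.0111, 0, 0, 0, 0, 0.4], [-0.0022, 0.0111, 0, 0, 0, 0, 0.4], [-0.0022, 0.0111, 0, 0, 0, 0, 0.4], [-0.0021, 0.0111, 0, 0, 0, 0, 0.4], [-0.0021, 0.0111, 0, 0, 0, 0, 0.4], [0, 0, 0, 0, 0, 0, 0.35], [0, 0, 0, 0, 0, 0, 0.35]]]'

```text
time: 11.55
eef_pos: [0.4886, 0.0501, 0.0453]
ee_rot: [180.0, 0.0, 101.0]
wrist_force: [0.5, -0.4, -0.1]
grip_width: 0.0309
gripper_force: 0.0
```

```bash
python3 - <<'E'
from h import *
s=read_state();print(s["time"],s["eef_pos"],s["ee_rot"],s["wrist_force"])
snap("wrist","w4.png");snap("side","s4.png")
b=cv2.imread("pics/w4.png")[210:470,170:470];a=cv2.imread("pics/s4.png")[225:315,290:390]
cv2.imwrite("pics/m4.png",np.hstack([cv2.resize(b,None,fx=1.5,fy=1.5),cv2.resize(a,(350,390))]))
E
```

```text
11.55 [0.48862267 0.05009964 0.0452589 ] [1.79998180e+02 1.01505890e-02 1.01001086e+02] [ 0.49612835 -0.39974655 -0.08196358]
```

View pics/m4.png

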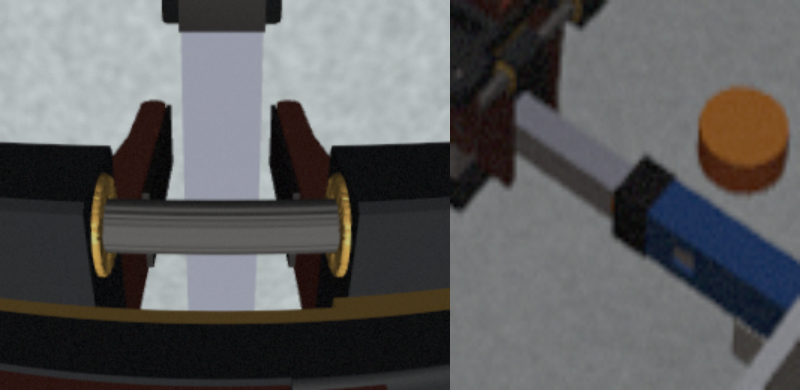

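The buttons are held under the collar, with an orange sliver showing at the mouth, and the gripper is centred on the bare tube. I'll grip and push.

Emit:
send_rows --rows '[[[0, 0, 0, 0, 0, 0, 0.27], [0, 0, 0, 0, 0, 0, 0.27], [0, 0, 0, 0, 0, 0, 0.235], [0, 0, 0, 0, 0, 0, 0.235], [0, 0, 0, 0, 0, 0, 0.2], [0, 0, 0, 0, 0, 0, 0.2]]]'

```text
time: 12.4
eef_pos: [0.4886, 0.0502, 0.0453]
ee_rot: [180.0, 0.0, 101.0]
wrist_force: [-0.1, -0.5, 0.9]
grip_width: 0.0203
gripper_force: 30.0
```

Emit:
send_rows --rows '[[[0.0003, -0.0013, 0, 0, 0, 0, 0.2], [0.0003, -0.0013, 0, 0, 0, 0, 0.2], [0.0002, -0.0013, 0, 0, 0, 0, 0.2], [0.0002, -0.0013, 0, 0, 0, 0, 0.2]]]'

```text
time: 12.9
eef_pos: [0.4893, 0.0464, 0.0453]
ee_rot: [-180.0, -0.0, 101.0]
wrist_force: [-0.5, 4.8, 1.1]
grip_width: 0.0198
gripper_force: 30.0
```

Rubbing at about 5 N, as expected.

Emit:
send_rows --rows '[[[0.0003, -0.0013, 0, 0, 0, 0, 0.2], [0.0003, -0.0013, 0, 0, 0, 0, 0.2], [0.0002, -0.0013, 0, 0, 0, 0, 0.2], [0.0002, -0.0013, 0, 0, 0, 0, 0.2], [0.0003, -0.0013, 0, 0, 0, 0, 0.2], [0.0003, -0.0013, 0, 0, 0, 0, 0.2], [0.0002, -0.0013, 0, 0, 0, 0, 0.2], [0.0002, -0.0013, 0, 0, 0, 0, 0.2]]]'

```text
time: 13.9
eef_pos: [0.4908, 0.0384, 0.0453]
ee_rot: [-180.0, 0.0, 101.0]
wrist_force: [-1.2, 4.4, 1.1]
grip_width: 0.0201
gripper_force: 30.0
```

Emit:
send_rows --rows '[[[0.0003, -0.0013, 0, 0, 0, 0, 0.2], [0.0003, -0.0013, 0, 0, 0, 0, 0.2], [0.0002, -0.0013, 0, 0, 0, 0, 0.2], [0.0002, -0.0013, 0, 0, 0, 0, 0.2], [0.0003, -0.0013, 0, 0, 0, 0, 0.2], [0.0003, -0.0013, 0, 0, 0, 0, 0.2], [0.0002, -0.0013, 0, 0, 0, 0, 0.2], [0.0002, -0.0013, 0, 0, 0, 0, 0.2]]]'

```text
time: 14.9
eef_pos: [0.4923, 0.0306, 0.0452]
ee_rot: [180.0, 0.0, 101.0]
wrist_force: [-0.2, 4.7, 0.7]
grip_width: 0.0197
gripper_force: 30.0
```

Emit:
send_rows --rows '[[[0.0003, -0.0013, 0, 0, 0, 0, 0.2], [0.0003, -0.0013, 0, 0, 0, 0, 0.2], [0.0002, -0.0013, 0, 0, 0, 0, 0.2], [0.0002, -0.0013, 0, 0, 0, 0, 0.2], [0.0003, -0.0013, 0, 0, 0, 0, 0.2], [0.0003, -0.0013, 0, 0, 0, 0, 0.2]]]'

```text
time: 15.65
eef_pos: [0.4935, 0.0247, 0.0453]
ee_rot: [-180.0, -0.0, 101.0]
wrist_force: [-0.3, 3.9, 0.5]
grip_width: 0.0199
gripper_force: 30.0
```

Emit:
send_rows --rows '[[[0.0001, -0.0008, 0, 0, 0, 0, 0.2], [0.0002, -0.0008, 0, 0, 0, 0, 0.2], [0.0001, -0.0008, 0, 0, 0, 0, 0.2]]]'

```text
time: 16.02
eef_pos: [0.4939, 0.023, 0.0453]
ee_rot: [180.0, -0.0, 101.0]
wrist_force: [-0.6, 3.8, 1.2]
grip_width: 0.0196
gripper_force: 30.0
```

Emit:
send_rows --rows '[[[0.0001, -0.0008, 0, 0, 0, 0, 0.2], [0.0002, -0.0008, 0, 0, 0, 0, 0.2], [0.0001, -0.0008, 0, 0, 0, 0, 0.2]]]'

```text
time: 16.4
eef_pos: [0.4942, 0.0212, 0.0453]
ee_rot: [180.0, 0.0, 101.0]
wrist_force: [-0.8, 4.0, 0.3]
grip_width: 0.0198
gripper_force: 30.0
```

Emit:
send_rows --rows '[[[0.0001, -0.0008, 0, 0, 0, 0, 0.2], [0.0002, -0.0008, 0, 0, 0, 0, 0.2], [0.0001, -0.0008, 0, 0, 0, 0, 0.2]]]'

```text
time: 16.77
eef_pos: [0.4944, 0.0194, 0.0453]
ee_rot: [-180.0, -0.0, 101.0]
wrist_force: [-1.0, 3.8, 0.8]
grip_width: 0.0197
gripper_force: 30.0
```

Emit:
send_rows --rows '[[[0.0001, -0.0008, 0, 0, 0, 0, 0.2], [0.0002, -0.0008, 0, 0, 0, 0, 0.2]]]'

```text
time: 17.02
eef_pos: [0.4946, 0.0182, 0.0453]
ee_rot: [-180.0, -0.0, 101.0]
wrist_force: [-0.1, 5.4, 0.6]
grip_width: 0.02
gripper_force: 30.0
```

Emit:
send_rows --rows '[[[0.0001, -0.0008, 0, 0, 0, 0, 0.2], [0.0002, -0.0008, 0, 0, 0, 0, 0.2], [0.0001, -0.0008, 0, 0, 0, 0, 0.2]]]'

```text
time: 17.4
eef_pos: [0.495, 0.0164, 0.0453]
ee_rot: [180.0, 0.0, 101.0]
wrist_force: [-0.4, 4.0, 0.3]
grip_width: 0.02
gripper_force: 30.0
```

Emit:
send_rows --rows '[[[0.0002, -0.0008, 0, 0, 0, 0, 0.2], [0.0002, -0.0008, 0, 0, 0, 0, 0.2]]]'

```text
time: 17.65
eef_pos: [0.4952, 0.0152, 0.0452]
ee_rot: [-180.0, -0.0, 101.0]
wrist_force: [-1.3, 4.9, 1.6]
grip_width: 0.0197
gripper_force: 30.0
```

Emit:
send_rows --rows '[[[0.0001, -0.0008, 0, 0, 0, 0, 0.2], [0.0002, -0.0008, 0, 0, 0, 0, 0.2], [0.0001, -0.0008, 0, 0, 0, 0, 0.2]]]'

```text
time: 18.02
eef_pos: [0.4956, 0.0134, 0.0452]
ee_rot: [-180.0, -0.0, 101.0]
wrist_force: [-1.5, 3.6, 0.9]
grip_width: 0.0195
gripper_force: 30.0
```

Emit:
send_rows --rows '[[[0.0002, -0.0008, 0, 0, 0, 0, 0.2], [0.0002, -0.0008, 0, 0, 0, 0, 0.2], [0.0001, -0.0008, 0, 0, 0, 0, 0.2]]]'

```text
time: 18.4
eef_pos: [0.4959, 0.0116, 0.0453]
ee_rot: [180.0, -0.0, 101.0]
wrist_force: [0.1, 5.4, 1.6]
grip_width: 0.0201
gripper_force: 30.0
```

Emit:
send_rows --rows '[[[0.0001, -0.0008, 0, 0, 0, 0, 0.2], [0.0002, -0.0008, 0, 0, 0, 0, 0.2], [0.0001, -0.0008, 0, 0, 0, 0, 0.2]]]'

```text
time: 18.77
eef_pos: [0.4963, 0.0098, 0.0453]
ee_rot: [180.0, -0.0, 101.0]
wrist_force: [-0.2, 4.5, 1.0]
grip_width: 0.0196
gripper_force: 30.0
```

Emit:
send_rows --rows '[[[0.0002, -0.0008, 0, 0, 0, 0, 0.2], [0.0002, -0.0008, 0, 0, 0, 0, 0.2]]]'

```text
time: 19.02
eef_pos: [0.4965, 0.0086, 0.0452]
ee_rot: [-180.0, -0.0, 101.0]
wrist_force: [-0.9, 4.5, 0.8]
grip_width: 0.0196
gripper_force: 30.0
```

Emit:
send_rows --rows '[[[0.0001, -0.0008, 0, 0, 0, 0, 0.2], [0.0002, -0.0008, 0, 0, 0, 0, 0.2]]]'

```text
time: 19.27
eef_pos: [0.4967, 0.0073, 0.0452]
ee_rot: [-180.0, 0.0, 101.0]
wrist_force: [-1.1, 5.2, 0.8]
grip_width: 0.0197
gripper_force: 30.0
```

Emit:
send_rows --rows '[[[0.0002, -0.0008, 0, 0, 0, 0, 0.2], [0.0002, -0.0008, 0, 0, 0, 0, 0.2]]]'

```text
time: 19.52
eef_pos: [0.4971, 0.0055, 0.0453]
ee_rot: [-180.0, 0.1, 101.0]
wrist_force: [-0.1, 1.0, 0.4]
grip_width: 0.02
gripper_force: 30.0
```

The force has dropped to about 1 N, which suggests a click. I'll move on 0.7 mm and look.

Emit:
send_rows --rows '[[[0.0002, -0.0009, 0, 0, 0, 0, 0.2], [0, 0, 0, 0, 0, 0, 0.2]]]'

```text
time: 19.77
eef_pos: [0.4973, 0.005, 0.0452]
ee_rot: [-180.0, 0.1, 101.0]
wrist_force: [0.1, 0.7, 0.5]
grip_width: 0.0198
gripper_force: 30.0
```

```bash
python3 - <<'E'
from h import *
s=read_state();print(s["time"],s["eef_pos"],s["wrist_force"])
snap("scene","e1.png");snap("side","s5.png")
b=cv2.imread("pics/e1.png")[245:315,240:310];a=cv2.imread("pics/s5.png")[245:315,320:400]
cv2.imwrite("pics/m5.png",np.hstack([cv2.resize(b,(385,385),interpolation=cv2.INTER_CUBIC),cv2.resize(a,(400,385),interpolation=cv2.INTER_CUBIC)]))
E
```

```text
19.775 [0.49725124 0.00496842 0.04524358] [0.07294757 0.66288091 0.54418822]
```

View pics/m5.png

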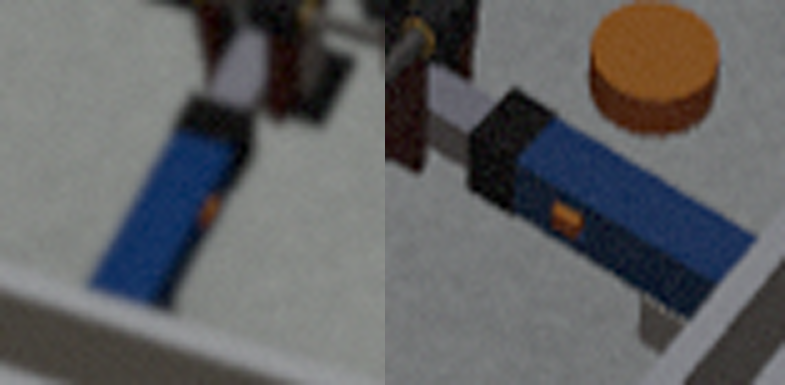

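Both views show an orange button standing out of its hole: (208,210) on the scene side and (567,218) on the side view. I'll release slowly, then retreat straight up.

Emit:
send_rows --rows '[[[0, 0, 0, 0, 0, 0, 0.24], [0, 0, 0, 0, 0, 0, 0.27], [0, 0, 0, 0, 0, 0, 0.35], [0, 0, 0, 0, 0, 0, 0.5], [0, 0, 0, 0, 0, 0, 0.6], [0, 0, 0, 0, 0, 0, 0.6], [0, 0, 0.01, 0, 0, 0, 0.6], [0, 0, 0.03, 0, 0, 0, 0.6], [0, 0, 0.04, 0, 0, 0, 0.6], [0, 0, 0.04, 0, 0, 0, 0.6], [0, 0, 0.04, 0, 0, 0, 0.6], [0, 0, 0.04, 0, 0, 0, 0.6], [0, 0, 0, 0, 0, 0, 0.6], [0, 0, 0, 0, 0, 0, 0.6]]]'

```text
time: 21.62
eef_pos: [0.497, 0.0055, 0.1943]
ee_rot: [-179.9, -0.0, 101.0]
wrist_force: [0.1, 0.4, -0.7]
grip_width: 0.0529
gripper_force: 0.0
```

```bash
python3 - <<'E'
from h import *
snap("side","s6.png");b=cv2.imread("pics/s6.png")[215:320,260:400]
cv2.imwrite("pics/m6.png",cv2.resize(b,None,fx=5,fy=5,interpolation=cv2.INTER_CUBIC))
E
```

```text
(no output)
```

View pics/m6.png

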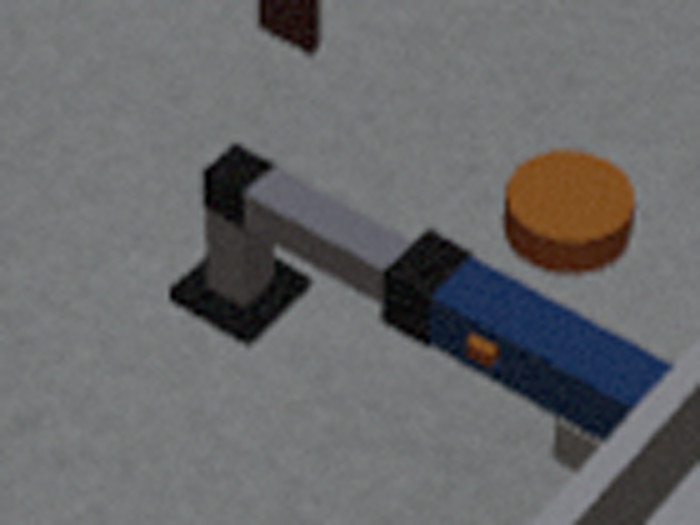

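The leg stands upright on its foot, the button still shows in its hole at (482,348), and the gripper is clear.

```bash
python3 -c "from workcell import *;print(sign_off())"
```

```text
the job is handed in; nothing more can be done
None
```

The leg is pushed home with both buttons out through the sleeve's side holes, its foot standing on the worktop and the gripper clear; the job was handed in at about 21.7 s, and sign_off gave no verdict.

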